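# Nudge the adapter plate onto its dowels and hold it down

## Task

The gearbox adapter plate has been laid on the housing short of its place, so it rides cocked on top of the two dowels. Without picking it up, push it sideways by its edges with the fingers until both dowel holes drop over the dowels and it lies flat on the housing; then press down with the fingers on its top face, close beside the big centre bore, and finish while still pressing, so that it cannot move while the bolts are started. Leave the parts and tools around it where they are.

Things in the scene. Friction and masses are not known exactly. Their poses are not given: they have to be found in the camera images.
- plate: loose aluminium adapter plate, 140 (x) x 180 (y) x 10 mm, 0.4 to 0.8 kg, oiled (slides easily on the housing); origin: centre of its underside, z up. 50 mm bore at the centre. It starts 15 to 22 mm too far to the housing's -x side, up to 14 mm off in y, up to 0.09 rad askew, tilted 0.1 rad: it leans on the dowel tips and the face's -x edge. Its edges overhang the housing face all round
- housing: grey gearbox end housing on a dark steel build plate 166 x 206 x 12 mm, fixed; origin: centre of the underside, on the bench. Upper face 100 (x) x 140 (y) mm, 62 mm above the origin. -x looks at the robot (yaw within 0.3 rad). Plate seated: same x, y and yaw as the housing, underside at 62 mm. Under the plate's overhanging edges it is free from 18 to 62 mm above the bench
- hole_left (a point): centre of the plate's round dowel hole (14 mm), on its underside, at plate x +30, y +55 mm
- hole_right (a point): centre of the plate's slotted dowel hole (14 mm along x, 19 mm along y), on its underside, at plate x +30, y -55 mm
- dowel_left (a point): foot of the 12 mm steel dowel for the round hole, on the housing's face at housing x +30, y +55 mm; the dowel stands 8 mm above the face and has a rounded tip
- dowel_right (a point): foot of the other, equal dowel, for the slotted hole, at housing x +30, y -55 mm
- bolt_tray: bystander: small round tray of bolts, 69 mm across, 22 mm high, loose; origin at the centre of its underside
- bearing_a: bystander: roller bearing lying flat, 68 mm across, 20 mm high, loose; origin at the centre of its underside
- stud_bolt: bystander: black flange bolt standing on its head, 20 mm across, 35 mm high, loose; origin at the centre of its underside
- screwdriver_red: bystander: red-handled screwdriver lying behind the work, 210 mm long, 31 mm thick, loose; origin at the middle of its underside

How it is judged (in metres and radians):
On the way:
1. the plate has dropped over both dowels and lies flat on the housing (z of plate in the frame of housing below 0.064 m and angle between plate's own z axis and vertical below 0.02 rad and horizontal distance between hole_left and dowel_left below 0.004 m and horizontal distance between hole_right and dowel_right below 0.005 m), for 0.2 s.
At the end, for the whole second after the job is handed in: the plate lies flat on the housing face (within 2 mm, tilt under 0.02 rad), both holes within 4 and 5 mm of their dowels, at rest, while the fingers press on it with more than 2 N, the grasp point within 66 mm of its centre seen from above (all of step 1 and linear speed of plate below 0.01 m/s and contact force between the fingers and plate above 2 N and horizontal distance between the grasp point and plate below 0.066 m); the arm keeps its last pose, push and grip.
It fails at once if the plate was lifted or carried (15 mm above its seat) (z of plate in the frame of housing above 0.077 m).
It fails at once if the plate was tipped up (angle between plate's own z axis and vertical above 0.35 rad).
It fails at once if the plate was knocked off the housing (z of plate in the frame of housing below 0.05 m).
It fails at once if a bystander was moved more than 20 mm (distance of any of bolt_tray, bearing_a, stud_bolt, screwdriver_red from where it was at the start of the episode above 0.02 m).
It also fails if it takes over 58 s, if anything falls off the work surface, if the arm or the gripper's body presses on something with over 40 N, if the wrist force passes 120 N, or if a joint passes its speed limit or range.

## Robot

A 7-joint arm with a two-finger parallel gripper is mounted at the origin on a cart in front of the work surface, level with it; the furniture and walls round the work are solid. World frame = base frame: x ahead of the robot, y to its left, z up, the work surface at z = 0. Lengths are in m, angles in degrees, forces in N, time in s.
With the tool pointing down it reaches from about 0.425 to 0.875 m from the base axis. Payload 4.7 kg.
Tool frame: the origin (TCP) lies between the finger pads; the fingertips stand 8 mm ahead of it and the grasp point (between the pads) lies 11 mm behind it; x points along the fingers, z is the direction in which the jaws open and shut, and the axes are right-handed (so a half turn about x gives the same grasp; the last joint's range is limited). The gripper opens to 87 mm and grips with 3 to 60 N. Pads are 19 mm wide; open, the fingers measure 117 mm over their backs; the gripper's body (75 mm by 190 mm) begins 51 mm behind the grasp point.
Start: joints at [68.13, 18.392, -4.016, 83.108, 1.295, 78.541, -3.26], TCP at [0.251, -0.6, 0.231] pointing down, gripper open.
Joint ranges: [-163.93, 163.93], [-17.29, 119.83], [-79.2, 71.16], [3.27, 140.29], [-89.18, 269.18], [5.43, 117.66], [-154.24, 154.24]. Speed limits (degrees/s): [147.25, 147.25, 180, 180, 180, 180, 180].

## Interface

Orientations are given as [roll, pitch, yaw] about the fixed x, y, z axes, in that order (R = Rz(yaw) Ry(pitch) Rx(roll)).
In Python, from cell import telemetry, vision, sign_off gives the robot as it stands. The module is installed in compiled form; this text tells all that it offers.
- The arm moves only by the tool drive_tool, never from a script. Its arguments are lists of equal length, an entry for each row: "offset": the shift along the tool's x, y, z in m, a list of three; "angular": the turn, a rotation vector about the tool's x, y, z in rad, a list of three. A call has 1 to 10 rows; each row is the pose to reach, as a shift and turn from the pose measured when the call began, along the tool's axes at that moment; what a row does not reach only later rows make up. A row lasts 1/8 s, in which the tool goes at most 62.5 mm and 10.7 degrees, less where a joint would pass 70% of its speed; a pose out of reach is approached as far as the arm can. A call with a gripper value outside its range is refused whole. "fingers" is the closure, from -1 (fully open) to 1 (shut), set as the call begins (left out, the last holds). The fingers move at their own pace and stop on an object; "squeeze" is the grip in N (left out, the last holds). Time passes only in rows, so rows that repeat a pose let the fingers close. It gives the time, the measured TCP pose, the force and the opening at its end, in the units of the state.
- telemetry.get_obs(): the state, without advancing time (a new reading comes with each control period).
- vision.read_camera(name): name is "side" or "top"; returns a dict with "pixels" (384x512x3 uint8, red, green, blue), "intrinsics" (3x3 intrinsics, pixels), "world_from_camera" (4x4, takes a point from camera to world coordinates). Camera axes: x right, y up, looking along -z (the intrinsics and any distortion apply to the point x, -y, -z); pixel columns grow to the right and rows downward; lengths in m; the calibration is good to about 2 mm. A picture is of the moment at which its call begins. There is no depth.
- sign_off(): hands the job in, once; it reports no verdict.
The state is a dict: "time_s": time; "qpos": joint angles; "joint_velocities": joint speeds; "effort": joint torques, N m; "tool_pos": TCP position; "tool_rot": TCP orientation; "force": force on the tool from outside, world axes, zero at the start; "wrist_torque": the same for the moment, N m; "grip_width": finger opening in m.
Only numpy, scipy, OpenCV 4.12 (cv2) and the standard library are available. Lean on these libraries where they do the work, as an engineer would, in place of code of your own. Each camera call takes 0.05 s, during which the arm holds its last target.

## Working session

There is one attempt and no reset: what is moved stays moved. The work goes in short steps, Python scripts to look and compute and a tool call to move; the robot and the scene stay as the last step left them, time stands still between calls to the robot, and variables do not carry over. Pictures are saved under pics/ and viewed, and the job is handed in when it is done.

Besides the shell and the picture viewer there is one more tool, called after "Request:" as name(argument=value, ...), one argument or row to a line, values as JSON. drive_tool: Moves the arm, as the interface text tells. Its arguments: {"type":"object","properties":{"offset":{"type":"array"},"angular":{"type":"array"},"fingers":{"type":"number"},"squeeze":{"type":"number"}},"required":["offset","angular"]}

```bash
mkdir -p pics
cat > h.py <<'E'
import numpy as np,cv2
from cell import telemetry,vision
def shot(n,f):
    d=vision.read_camera(n); cv2.imwrite(f'pics/{f}.png',d['pixels'][:,:,::-1]); np.savez(f'pics/{f}.npz',**{k:d[k] for k in d}); return d
def load(f): return np.load(f'pics/{f}.npz')
def ray(d,px,z):
    K=np.array(d['intrinsics']);T=np.array(d['world_from_camera'])
    px=np.atleast_2d(np.array(px,float))
    v=np.c_[(px[:,0]-K[0,2])/K[0,0],-(px[:,1]-K[1,2])/K[1,1],-np.ones(len(px))]@T[:3,:3].T
    o=T[:3,3]; return o+v*((z-o[2])/v[:,2])[:,None]
def proj(d,P):
    K=np.array(d['intrinsics']);T=np.array(d['world_from_camera'])
    c=(np.atleast_2d(P)-T[:3,3])@T[:3,:3]
    return np.c_[K[0,0]*c[:,0]/-c[:,2]+K[0,2],K[1,1]*-c[:,1]/-c[:,2]+K[1,2]]
E
python3 - <<'E'
from h import *
for n in('top','side'):
    d=shot(n,n+'0');print(d.keys(),d['intrinsics'],d['world_from_camera'])
print(telemetry.get_obs())
E
```

```text
dict_keys(['pixels', 'intrinsics', 'world_from_camera']) [[435.27871623   0.         256.88481619]
 [  0.         435.27871623 195.79791054]
 [  0.           0.           1.        ]] [[-0.00696945  0.99041349 -0.1379585   0.42421191]
 [-0.99994015 -0.00806602 -0.00739112  0.01518763]
 [-0.00843304  0.13789873  0.99041043  1.50463662]
 [ 0.          0.          0.          1.        ]]
dict_keys(['pixels', 'intrinsics', 'world_from_camera']) [[399.39225991   0.         252.01618653]
 [  0.         399.39225991 196.23878799]
 [  0.           0.           1.        ]] [[-0.95491361  0.14603209 -0.25848524  0.32415882]
 [-0.29687183 -0.47750614  0.82695526  0.9735556 ]
 [-0.00266628  0.86640782  0.49932992  0.65692872]
 [ 0.          0.          0.          1.        ]]
{'time_s': 0.1, 'qpos': array([68.12938969, 18.43470828, -4.01634747, 83.16875175,  1.29444549,
       78.53908613, -3.26164192]), 'joint_velocities': array([ 0.10379316, -0.13334797,  0.00941389, -0.14788404, -0.01323804,
       -0.05212981, -0.01140109]), 'effort': array([-6.11392115e-04, -4.92574811e+01, -4.06178311e-01, -3.13399637e+01,
       -6.41596131e-02,  3.94567964e-02,  2.85896994e-05]), 'tool_pos': array([ 0.25039621, -0.59931701,  0.22956479]), 'tool_rot': array([-177.2894091 ,   89.90254813,  115.38983612]), 'force': array([-0.34267497,  0.43819004,  0.89363184]), 'wrist_torque': array([0.02479995, 0.00801523, 0.05964437]), 'grip_width': 0.08657778955314059}
```

View pics/top0.png

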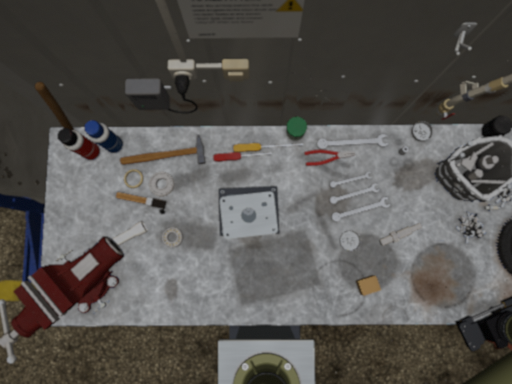

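View pics/side0.png

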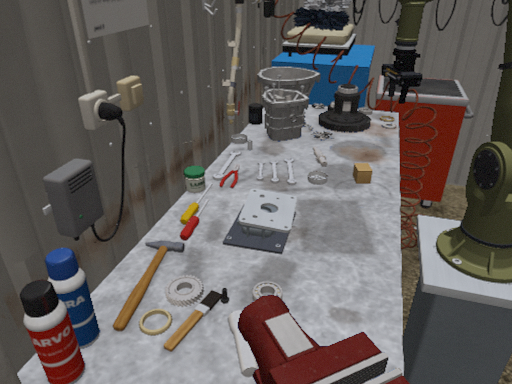

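Run:
```python
import cv2
a=cv2.imread('pics/top0.png')[90:290,160:360]
cv2.imwrite('pics/top0z.png',cv2.resize(a,(600,600),interpolation=cv2.INTER_CUBIC))
a=cv2.imread('pics/side0.png')[120:320,150:400]
cv2.imwrite('pics/side0z.png',cv2.resize(a,(750,600),interpolation=cv2.INTER_CUBIC))
```

```text
(no output)
```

View pics/top0z.png

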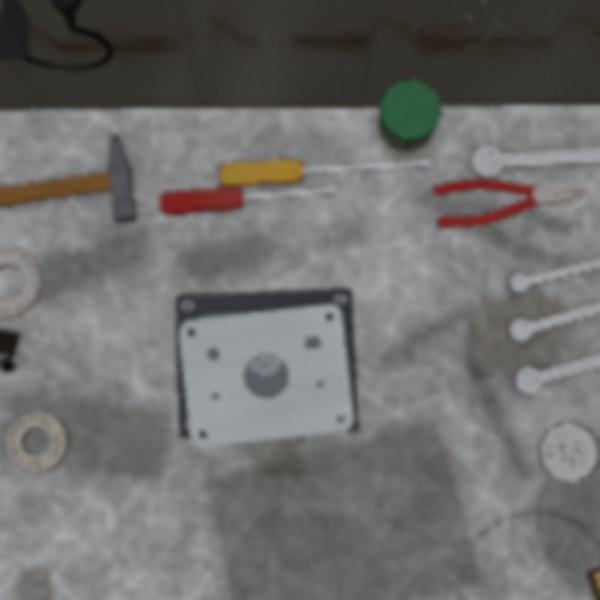

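View pics/side0z.png

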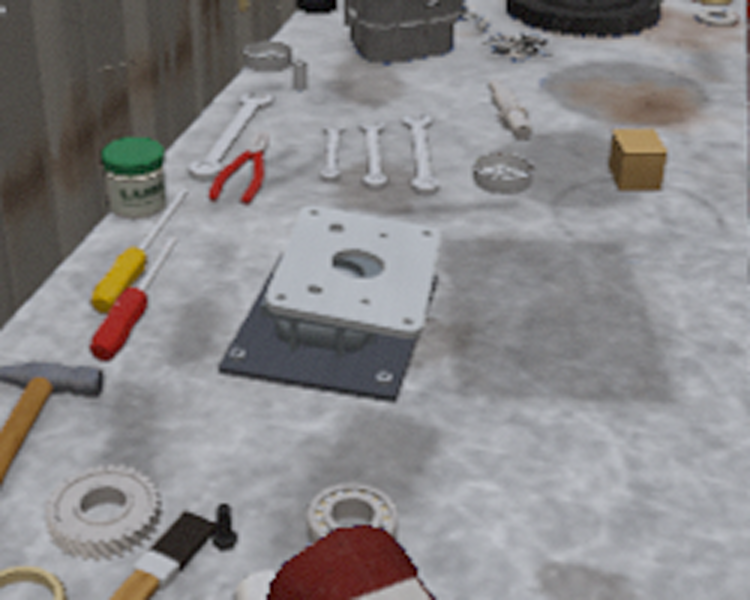

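Run:
```python
from h import *
d=load('top0');a=d['pixels'][:,:,::-1][175:250,210:290]
g=cv2.cvtColor(a,cv2.COLOR_BGR2GRAY)
cv2.imwrite('pics/top0zz.png',cv2.resize(a,(640,600),interpolation=cv2.INTER_NEAREST))
hsv=cv2.cvtColor(a,cv2.COLOR_BGR2HSV)
np.set_printoptions(linewidth=400)
print(g[8:75:4,4:74:2])
for r in (30,45,55): print(r+175,g[r,4:20],g[r,60:75])
for c in (20,40,55): print(c+210,g[8:25,c],g[50:72,c])
```

```text
[[141 133 128 124 124 125 113 108 110 122 129 123 124 128 131 133 138 135 144 147 148 151 149 142 140 141 137 131 136 141 144 146 146 151 151]
 [145 139 133 115 104 103 103  98 102 102  99 104 100 100 102 102  89  85  88  79  75  77  75  69  69  62  63  61  57  64  62  73 142 154 155]
 [139 133  98  85  96  85  55  56  56  55  56  55  55  55  54  54  54  52  52  50  51  57  61  66  75  85  97 105 108  93  73  61 126 136 140]
 [136 129 100  55  62  65  80  99 108 116 122 133 138 141 145 152 154 153 153 154 155 155 156 157 158 159 161 127  99 154  89  56 125 135 134]
 [136 136 102 123 136 128 155 155 156 155 156 155 156 155 154 154 154 154 154 154 154 154 155 154 156 157 158 158 160 161 115  53 116 137 133]
 [137 135 108 135 153 152 154 154 154 154 155 155 154 155 154 154 155 155 155 154 155 155 156 154 110  94 121 157 158 159 129  58 116 137 130]
 [137 136 106 124 156 155 156 144  98 111 155 158 157 157 157 155 145 145 145 152 155 156 155 156 152 152 155 156 156 158 150  66 101 131 128]
 [143 144 111  96 152 153 153 154 152 152 154 154 154 153 128 124 121 114 125 125 112 151 156 156 1
[... 1519 characters left out ...]
8 158 159 158] [152 152 153 154 155 150 126  85  79 115 137 141 140 137 137]
230 [109 111 118 128 130 103  66  70 110 143 157 159 158 159 159 157] [157 152 130 118 131 149 150 121  85  92 116 128 131 130 131]
230 [110 115 122 123 102  73  58  55  56  54  58  74 108 141 153 155 156] [158 158 159 159 159 157 157 156 156 154 155 156 155 150 143 135 128 120 116 115 114 115]
250 [144 151 149 126  88  59  52  53  52  63 103 139 153 154 154 153 154] [152 151 152 152 153 155 154 155 156 156 150 130 114 109 107 104 102  99  95  88  83  79]
265 [140 140 132  98  63  52  52  57  90 138 158 159 160 159 157 157 157] [153 155 156 157 158 157 157 157 153 141 123 113 111 110 107 102 100 100  99  97  94  94]
```

View pics/top0zz.png

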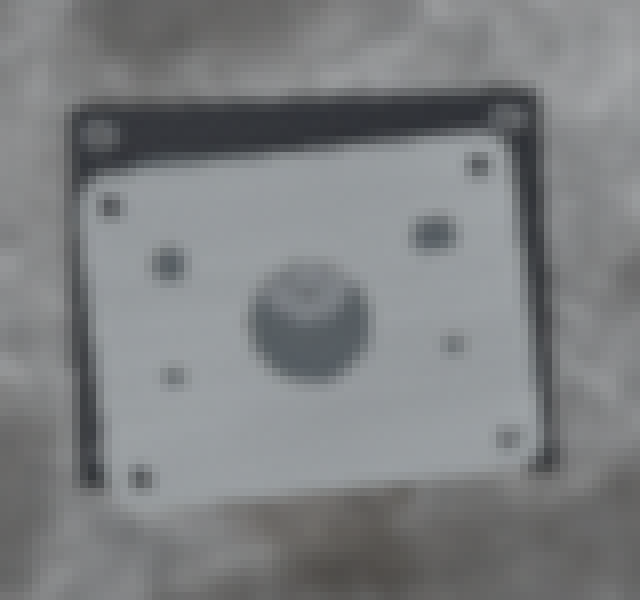

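```bash
cat > meas.py <<'E'
from h import *
from scipy.ndimage import gaussian_filter
def cross(v,lvl,i0,step):
    # first crossing of lvl going from i0 with step; subpixel
    i=i0
    s=np.sign(v[i]-lvl)
    for _ in range(30):
        j=i+step
        if np.sign(v[j]-lvl)!=s: return i+step*(v[i]-lvl)/(v[i]-v[j])
        i=j
    return np.nan
def line(idx,vals):
    idx=np.array(idx,float);vals=np.array(vals);m=np.isfinite(vals);idx,vals=idx[m],vals[m]
    for _ in range(3):
        p=np.polyfit(idx,vals,1);r=vals-np.polyval(p,idx);k=abs(r)<max(.25,1.5*r.std());idx,vals=idx[k],vals[k]
    return p,r.std(),len(idx)
E
python3 - <<'E'
from meas import *
d=load('top0');g=cv2.cvtColor(d['pixels'],cv2.COLOR_RGB2GRAY).astype(float)
C=range(226,272);R=range(200,226)
far=line(C,[cross(g[:,c],95,195 if c<0 else 191 if c<250 else 188,-1) if 0 else cross(g[:,c],92,182,1) for c in C])
rgt=line(R,[cross(g[r,:],100,284,-1) for r in R])
lft=line(range(190,234),[cross(g[r,:],103,214,1) for r in range(190,234)])
# plate
pf=line(C,[cross(g[:,c],105,203,-1) for c in C])
pr=line(range(198,228),[cross(g[r,:],115,270,1) for r in range(198,228)])
pl=line(range(202,230),[cross(g[r,:],115,228,-1) for r in range(202,230)])
pn=line(range(250,270),[cross(g[:,c],132,226,1) for c in range(250,270)])
for n,l in zip('far rgt lft pf pr pl pn'.split(),(far,rgt,lft,pf,pr,pl,pn)):print(n,l)
def X(h,v): # row=h(c), col=v(r)
    a,b=h[0];e,f=v[0];r=(a*f+b)/(1-a*e);return [e*r+f,r]
def P(h,v,z):return ray(d,[X(h,v)],z)[0]
a=P(far,lft,.012);b=P(far,rgt,.012)
print('BP far corners',a,b,np.linalg.norm(a-b))
def dirn(p,q):
    v=q-p;return np.arctan2(v[1],v[0])
yawf=dirn(b,a)-np.pi/2
pts=[P(([0,r],),rgt,.012) for r in(200,226)];yr=dirn(pts[1],pts[0])
pts=[P(([0,r],),lft,.012) for r in(200,226)];yl=dirn(pts[1],pts[0])
print('yaw H',yawf,yr,yl)
for yaw in(yawf,):
    ex=np.array([np.cos(yaw),np.sin(yaw)]); print('H centre', (a+b)[:2]/2-.083*ex)
c=[P(pf,pl,.082),P(pf,pr,.082),P(pn,pr,.068),P(pn,pl,.068)]
for q in c:print(q)
for i in range(4):print(np.linalg.norm(c[i]-c[(i+1)%4]))
print('plate yaw',dirn(c[1],c[0])-np.pi/2,dirn(c[2],c[1]),dirn(c[3],c[0]),'centre',np.mean(c,0))
# bystanders & holes
for px,z in(((210+168/8,175+265/8),.079),((210+435/8,175+233/8),.079),((210+309/8,175+322/8),.075)):print(ray(d,[px],z))
E
```

```text
far (array([-3.45527954e-02,  1.95394746e+02]), np.float64(0.09206795544734345), 39)
rgt (array([5.35667986e-02, 2.66840855e+02]), np.float64(0.09699087706450789), 20)
lft (array([3.27210017e-02, 2.11466757e+02]), np.float64(0.09520637193950195), 33)
pf (array([-1.02913796e-01,  2.18689002e+02]), np.float64(0.08973111506998001), 40)
pr (array([1.13258926e-01, 2.51409114e+02]), np.float64(0.06286331025688131), 30)
pl (array([1.13682586e-01, 1.96342745e+02]), np.float64(0.07698166656312737), 28)
pn (array([-8.42555386e-02,  2.56848772e+02]), np.float64(0.090407222889449), 18)
BP far corners [0.6610243  0.16255262 0.012     ] [ 0.6665045  -0.04304735  0.012     ] 0.20567298937281048
yaw H 0.026648329775708524 0.039555044016573795 0.03780156619950648
H centre [0.58079387 0.05754109]
[0.62210712 0.15208038 0.082     ]
[ 0.63930497 -0.02755391  0.082     ]
[ 0.49867995 -0.04221976  0.068     ]
[0.48495031 0.13705043 0.068     ]
0.18045566212865208
0.14207914516199702
0.17979516524971612
0.13868629964328488
plate yaw 0.09544721967195802 0.10391476844642529 0.1091467777438493 centre [0.56126059 0.05483928 0.075     ]
[[0.58247346 0.11141918 0.079     ]]
[[0.59486953 0.00131969 0.079     ]]
[[0.55883812 0.05353418 0.075     ]]
```

```bash
cat > go.py <<'E'
from meas import *
from scipy.spatial.transform import Rotation as Rn
HC=np.array([.581,.0575]);HY=.033
def H(x,y):
    c,s=np.cos(HY),np.sin(HY);return HC+np.array([c*x-s*y,s*x+c*y])
def plan(x,y,z,yaw=None):
    "target TCP world; jaw axis at world angle yaw+90deg"
    o=telemetry.get_obs();R=Rn.from_euler('xyz',o['tool_rot'],degrees=True).as_matrix()
    p=np.array(o['tool_pos']); off=R.T@(np.array([x,y,z])-p)
    rv=np.zeros(3)
    if yaw is not None:
        best=None
        for s in(1,-1):
            zt=s*np.array([-np.sin(yaw),np.cos(yaw),0]);xt=np.array([0,0,-1.]);T=np.c_[xt,np.cross(zt,xt),zt]
            r=Rn.from_matrix(R.T@T).as_rotvec()
            if best is None or np.linalg.norm(r)<np.linalg.norm(best):best=r
        rv=best
    print('t',o['time_s'],'pos',p.round(4),'F',np.round(o['force'],1),'w',round(o['grip_width'],4),'q7',np.round(o['qpos'],0))
    print('off',off.round(4),'ang',rv.round(4));print('axes cols x,y,z:\n',R.round(3))
    return off,rv
E
python3 - <<'E'
from go import *
plan(.55,-.3,.23,HY)
t=H(-.135,0);print(t);plan(t[0],t[1],.15,HY)
E
```

```text
t 0.1 pos [ 0.2504 -0.5993  0.2296] F [-0.3  0.4  0.9] w 0.0866 q7 [68. 18. -4. 83.  1. 79. -3.]
off [-2.000e-04  3.918e-01 -1.607e-01] ang [ 0.3628 -0.0017  0.0004]
axes cols x,y,z:
 [[-0.001  0.923  0.386]
 [ 0.002  0.386 -0.923]
 [-1.    -0.    -0.002]]
[0.4460735  0.05304581]
t 0.1 pos [ 0.2504 -0.5993  0.2296] F [-0.3  0.4  0.9] w 0.0866 q7 [68. 18. -4. 83.  1. 79. -3.]
off [ 0.0804  0.4321 -0.5263] ang [ 0.3628 -0.0017  0.0004]
axes cols x,y,z:
 [[-0.001  0.923  0.386]
 [ 0.002  0.386 -0.923]
 [-1.    -0.    -0.002]]
```

Request:
drive_tool(
  offset=[
    [0,0.05,-0.02],
    [0,0.1,-0.04],
    [0,0.15,-0.06],
    [0,0.2,-0.08],
    [0,0.25,-0.11],
    [0,0.3,-0.14],
    [0,0.34,-0.18],
    [0,0.37,-0.225],
    [0.01,0.385,-0.275],
    [0.02,0.395,-0.33],
  ],
  angular=[
    [0.04,0,0],
    [0.08,0,0],
    [0.12,0,0],
    [0.16,0,0],
    [0.2,0,0],
    [0.24,0,0],
    [0.28,0,0],
    [0.32,0,0],
    [0.36,0,0],
    [0.363,0,0],
  ],
  fingers=-1,
)

```text
time_s: 1.35
tool_pos: [0.4874, -0.1405, 0.2094]
tool_rot: [-156.3, 89.9, 115.6]
force: [0.9, -0.2, -0.3]
grip_width: 0.0872
```

Run:
```python
from go import *
t=H(-.135,0);plan(t[0],t[1],.13,HY);plan(t[0],t[1],.053,HY)
```

```text
t 1.35 pos [ 0.4874 -0.1405  0.2094] F [ 0.9 -0.2 -0.3] w 0.0872 q7 [ 34.   3. -22. 104.   1.  73. -76.]
off [ 0.0799 -0.0349 -0.1947] ang [-0.     -0.002   0.0009]
axes cols x,y,z:
 [[-0.001  0.999  0.033]
 [ 0.002  0.033 -0.999]
 [-1.    -0.001 -0.002]]
t 1.35 pos [ 0.4874 -0.1405  0.2094] F [ 0.9 -0.2 -0.3] w 0.0872 q7 [ 34.   3. -22. 104.   1.  73. -76.]
off [ 0.1569 -0.0348 -0.1945] ang [-0.     -0.002   0.0009]
axes cols x,y,z:
 [[-0.001  0.999  0.033]
 [ 0.002  0.033 -0.999]
 [-1.    -0.001 -0.002]]
```

Request:
drive_tool(
  offset=[
    [0,-0.015,-0.04],
    [0,-0.035,-0.09],
    [0.02,-0.035,-0.14],
    [0.06,-0.035,-0.18],
    [0.09,-0.035,-0.1945],
    [0.125,-0.035,-0.1945],
    [0.157,-0.035,-0.1945],
    [0.157,-0.035,-0.1945],
  ],
  angular=[
    [0,0,0],
    [0,0,0],
    [0,0,0],
    [0,0,0],
    [0,0,0],
    [0,0,0],
    [0,0,0],
    [0,0,0],
  ],
)

```text
time_s: 2.35
tool_pos: [0.4433, 0.053, 0.0507]
tool_rot: [-110.9, 89.6, 161.0]
force: [0.5, -0.7, -0.3]
grip_width: 0.0871
```

Run:
```python
from go import *
plan(.446,.053,.053,HY)
for n in('top','side'):
    d=shot(n,n+'1')
a=cv2.imread('pics/top1.png')[165:275,200:300]
b=cv2.imread('pics/side1.png')[160:270,200:300]
cv2.imwrite('pics/c1.png',np.hstack([cv2.resize(x,(400,440),interpolation=cv2.INTER_CUBIC) for x in(a,b)]))
```

```text
t 2.35 pos [0.4433 0.053  0.0507] F [ 0.5 -0.7 -0.3] w 0.0871 q7 [  23.    6.  -34.  121.    4.   54. -101.]
off [-0.0023  0.0027  0.0001] ang [ 0.0005 -0.0026  0.0068]
axes cols x,y,z:
 [[-0.007  0.999  0.034]
 [ 0.002  0.034 -0.999]
 [-1.    -0.007 -0.003]]
```

View pics/c1.png

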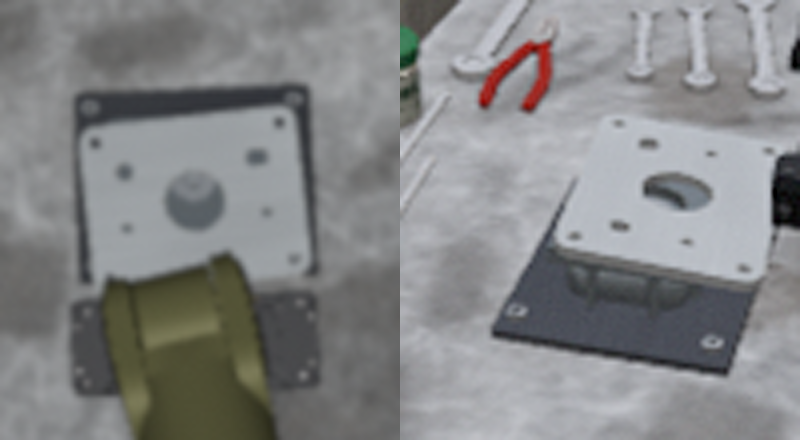

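Request:
drive_tool(
  offset=[
    [-0.002,0.012,0],
    [-0.002,0.024,0],
    [-0.002,0.028,0],
    [-0.002,0.031,0],
    [-0.002,0.034,0],
    [-0.002,0.037,0],
    [-0.002,0.04,0],
    [-0.002,0.043,0],
    [-0.002,0.045,0],
    [-0.002,0.045,0],
  ],
  angular=[
    [0,0,0.007],
    [0,0,0.007],
    [0,0,0.007],
    [0,0,0.007],
    [0,0,0.007],
    [0,0,0.007],
    [0,0,0.007],
    [0,0,0.007],
    [0,0,0.007],
    [0,0,0.007],
  ],
)

```text
time_s: 3.7
tool_pos: [0.4915, 0.0545, 0.0554]
tool_rot: [108.0, 89.6, 19.9]
force: [-2.0, 1.0, -0.5]
grip_width: 0.087
```

```bash
cat > see.py <<'E'
import sys
from go import *
f=sys.argv[1];zf=float(sys.argv[2]) if len(sys.argv)>2 else .082
for n in('top','side'): shot(n,n+f)
a=cv2.imread(f'pics/top{f}.png')[165:275,200:300]
b=cv2.imread(f'pics/side{f}.png')[160:270,200:300]
cv2.imwrite(f'pics/c{f}.png',np.hstack([cv2.resize(x,(400,440),interpolation=cv2.INTER_CUBIC) for x in(a,b)]))
o=telemetry.get_obs();p=o['tool_pos'];c,s=np.cos(HY),np.sin(HY);q=np.array([[c,s],[-s,c]])@(p[:2]-HC)
print('t',o['time_s'],'TCP',p.round(4),'in H',q.round(4),'F',np.round(o['force'],1),'rot',np.round(o['tool_rot'],1))
d=load('top'+f);g=cv2.cvtColor(d['pixels'],cv2.COLOR_RGB2GRAY).astype(float)
C=range(230,266);R=range(200,216)
far=line(C,[cross(g[:,c],92,181,1) for c in C])
pf=line(C,[cross(g[:,c],105,203,-1) for c in C])
pr=line(R,[cross(g[r,:],115,268,1) for r in R])
pl=line(R,[cross(g[r,:],115,229,-1) for r in R])
for n,l in zip(('far','pf','pr','pl'),(far,pf,pr,pl)):print(n,l)
def X(h,v):
    a,b=h[0];e,f=v[0];r=(a*f+b)/(1-a*e);return [e*r+f,r]
A=ray(d,[X(pf,pl)],zf)[0];B=ray(d,[X(pf,pr)],zf)[0]
v=A-B;yaw=np.arctan2(v[1],v[0])-np.pi/2
ex=np.array([np.cos(yaw),np.sin(yaw)])
cen=(A+B)[:2]/2-.07*ex
print('width',np.linalg.norm(v),'plate yaw-HY',yaw-HY,'plate centre in H',np.array([[c,s],[-s,c]])@(cen-HC))
E
python3 see.py 2
```

```text
t 3.8 TCP [0.4915 0.0545 0.0555] in H [-0.0896 -0.    ] F [-1.2 -0.9 -0.8] rot [107.5  89.6  19.3]
far (array([-3.56714291e-02,  1.95756506e+02]), np.float64(0.08524537827160497), 34)
pf (array([-3.73662812e-02,  1.99510028e+02]), np.float64(0.07368768454833136), 32)
pr (array([2.90306783e-02, 2.70388166e+02]), np.float64(0.06445382021596696), 16)
pl (array([1.99080183e-02, 2.17523774e+02]), np.float64(0.037739145495610076), 16)
width 0.18050232597479512 plate yaw-HY -0.0034800333984862097 plate centre in H [-0.0099607  -0.00617388]
```

View pics/c2.png

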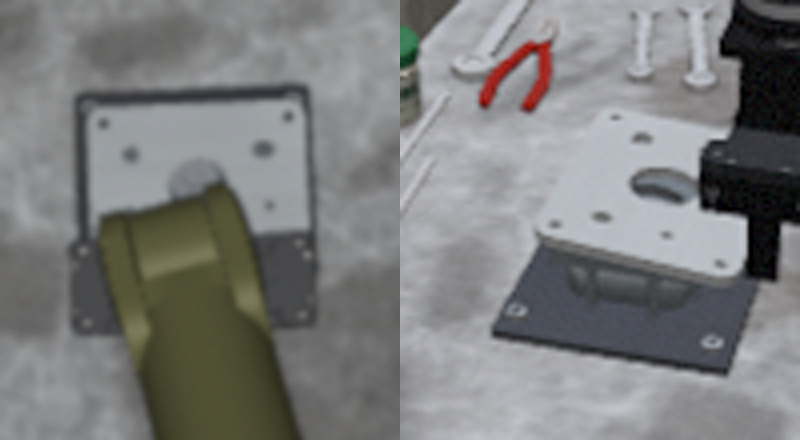

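```bash
sed -i 's/HC=.*/HC=np.array([.5808,.0570])/' go.py
python3 - <<'E'
from go import *
t=H(-.01,-.150);plan(t[0],t[1],.15,HY+np.pi/2);plan(t[0],t[1],.054,HY+np.pi/2)
E
```

```text
Traceback (most recent call last):
  File "go.py", line 5, in H
    c,s=np.cos(HY),np.sin(HY);return HC+np.array([c*x-s*y,s*x+c*y])
               ^^
NameError: name 'HY' is not defined. Did you mean: 'HC'?
```

```bash
sed -i 's/^HC=.*/HC=np.array([.5808,.0570]);HY=.033/' go.py
python3 - <<'E'
from go import *
t=H(-.01,-.150);plan(t[0],t[1],.15,HY+np.pi/2);plan(t[0],t[1],.054,HY+np.pi/2)
E
```

```text
t 3.8 pos [0.4915 0.0545 0.0555] F [-1.2 -0.9 -0.8] w 0.0871 q7 [  22.   11.  -34.  115.    8.   55. -104.]
off [-0.0943  0.0801  0.1503] ang [ 1.5707 -0.0072 -0.0038]
axes cols x,y,z:
 [[ 0.007  0.999  0.033]
 [ 0.002  0.033 -0.999]
 [-1.     0.007 -0.002]]
t 3.8 pos [0.4915 0.0545 0.0555] F [-1.2 -0.9 -0.8] w 0.0871 q7 [  22.   11.  -34.  115.    8.   55. -104.]
off [0.0017 0.0794 0.1505] ang [ 1.5707 -0.0072 -0.0038]
axes cols x,y,z:
 [[ 0.007  0.999  0.033]
 [ 0.002  0.033 -0.999]
 [-1.     0.007 -0.002]]
```

Request:
drive_tool(
  offset=[
    [0,-0.02,0],
    [-0.03,-0.04,0],
    [-0.08,-0.035,0.02],
    [-0.095,-0.02,0.055],
    [-0.095,0.01,0.095],
    [-0.095,0.04,0.12],
    [-0.095,0.065,0.145],
    [-0.095,0.08,0.15],
    [-0.095,0.08,0.15],
    [-0.095,0.08,0.15],
  ],
  angular=[
    [0,0,0],
    [0,0,0],
    [0.16,0,0],
    [0.34,0,0],
    [0.52,0,0],
    [0.7,0,0],
    [0.88,0,0],
    [1.06,0,0],
    [1.24,0,0],
    [1.42,0,0],
  ],
)

```text
time_s: 5.05
tool_pos: [0.5735, -0.0947, 0.1415]
tool_rot: [-50.0, 89.3, 147.5]
force: [-0.6, -0.4, -0.9]
grip_width: 0.0871
```

Run:
```python
from go import *
t=H(-.01,-.150);plan(t[0],t[1],.15,HY+np.pi/2);plan(t[0],t[1],.054,HY+np.pi/2)
```

```text
t 5.05 pos [ 0.5735 -0.0947  0.1415] F [-0.6 -0.4 -0.9] w 0.0871 q7 [   2.   14.    6.   99.   -2.   68. -154.]
off [-0.0085 -0.0008 -0.0025] ang [0.2728 0.0097 0.0088]
axes cols x,y,z:
 [[-0.011  0.301 -0.954]
 [ 0.007 -0.954 -0.301]
 [-1.    -0.01   0.008]]
t 5.05 pos [ 0.5735 -0.0947  0.1415] F [-0.6 -0.4 -0.9] w 0.0871 q7 [   2.   14.    6.   99.   -2.   68. -154.]
off [ 0.0875  0.0002 -0.0033] ang [0.2728 0.0097 0.0088]
axes cols x,y,z:
 [[-0.011  0.301 -0.954]
 [ 0.007 -0.954 -0.301]
 [-1.    -0.01   0.008]]
```

Request:
drive_tool(
  offset=[
    [-0.008,0,0],
    [-0.008,0,0],
    [-0.008,0,0],
    [-0.008,0,0],
    [-0.008,0,0],
    [-0.008,0,0],
    [-0.008,0,0],
    [-0.008,0,0],
    [-0.008,0,0],
    [-0.008,0,0],
  ],
  angular=[
    [-0.18,0,0],
    [-0.36,0,0],
    [-0.54,0,0],
    [-0.72,0,0],
    [-0.9,0,0],
    [-1.08,0,0],
    [-1.26,0,0],
    [-1.44,0,0],
    [-1.62,0,0],
    [-1.8,0,0],
  ],
)

```text
time_s: 6.3
tool_pos: [0.5742, -0.0949, 0.1498]
tool_rot: [-156.3, 89.3, 144.7]
force: [-0.1, 0.5, 0.9]
grip_width: 0.0869
```

Run:
```python
from go import *
t=H(-.01,-.150);plan(t[0],t[1],.15,HY+np.pi/2);plan(t[0],t[1],.054,HY+np.pi/2)
```

```text
t 6.3 pos [ 0.5742 -0.0949  0.1498] F [-0.1  0.5  0.9] w 0.0869 q7 [ 12.  14.  -5.  98.   1.  68. -53.]
off [-0.0002  0.0022 -0.0006] ang [-1.0628 -0.0121 -0.0014]
axes cols x,y,z:
 [[-0.01   0.857  0.515]
 [ 0.007  0.515 -0.857]
 [-1.    -0.005 -0.011]]
t 6.3 pos [ 0.5742 -0.0949  0.1498] F [-0.1  0.5  0.9] w 0.0869 q7 [ 12.  14.  -5.  98.   1.  68. -53.]
off [0.0957 0.0026 0.0004] ang [-1.0628 -0.0121 -0.0014]
axes cols x,y,z:
 [[-0.01   0.857  0.515]
 [ 0.007  0.515 -0.857]
 [-1.    -0.005 -0.011]]
```

Request:
drive_tool(
  offset=[
    [0,0.002,0],
    [0,0.002,0],
    [0,0.002,0],
    [0,0.002,0],
    [0.01,0.002,0],
    [0.04,0.002,0],
    [0.07,0.002,0],
    [0.095,0.002,0],
    [0.095,0.002,0],
    [0.095,0.002,0],
  ],
  angular=[
    [-0.18,0,0],
    [-0.36,0,0],
    [-0.54,0,0],
    [-0.72,0,0],
    [-0.9,0,0],
    [-1.063,-0.012,-0.001],
    [-1.063,-0.012,-0.001],
    [-1.063,-0.012,-0.001],
    [-1.063,-0.012,-0.001],
    [-1.063,-0.012,-0.001],
  ],
)

```text
time_s: 7.55
tool_pos: [0.576, -0.0933, 0.0559]
tool_rot: [0.8, 89.9, 2.7]
force: [0.0, 0.1, 0.0]
grip_width: 0.0869
```

```bash
python3 see.py 3
python3 - <<'E'
from go import *
t=H(-.01,-.1055);plan(t[0],t[1],.054,HY+np.pi/2)
t=H(-.01,-.0995);plan(t[0],t[1],.054,HY+np.pi/2)
E
```

```text
t 7.65 TCP [ 0.5763 -0.0934  0.0564] in H [-0.0094 -0.1502] F [ 0.1 -0.4  1.1] rot [-4.  89.8 -2.1]
far (array([-3.67269304e-02,  1.96060335e+02]), np.float64(0.09838258954308465), 36)
pf (array([-3.71974415e-02,  1.99442019e+02]), np.float64(0.07116179141842947), 32)
pr (array([2.80738465e-02, 2.70617384e+02]), np.float64(0.06973940274225983), 16)
pl (array([2.03607056e-02, 2.17407115e+02]), np.float64(0.03372551920272642), 16)
width 0.18076159320230092 plate yaw-HY -0.0036507821913701333 plate centre in H [-0.00965736 -0.00569973]
t 7.65 pos [ 0.5763 -0.0934  0.0564] F [ 0.1 -0.4  1.1] w 0.087 q7 [ 17.  19. -12. 103.   5.  58.   5.]
off [ 0.0024  0.0447 -0.0006] ang [0.0002 0.0031 0.0002]
axes cols x,y,z:
 [[ 0.003 -0.033  0.999]
 [-0.     0.999  0.033]
 [-1.    -0.     0.003]]
t 7.65 pos [ 0.5763 -0.0934  0.0564] F [ 0.1 -0.4  1.1] w 0.087 q7 [ 17.  19. -12. 103.   5.  58.   5.]
off [ 0.0024  0.0507 -0.0006] ang [0.0002 0.0031 0.0002]
axes cols x,y,z:
 [[ 0.003 -0.033  0.999]
 [-0.     0.999  0.033]
 [-1.    -0.     0.003]]
```

View pics/c3.png

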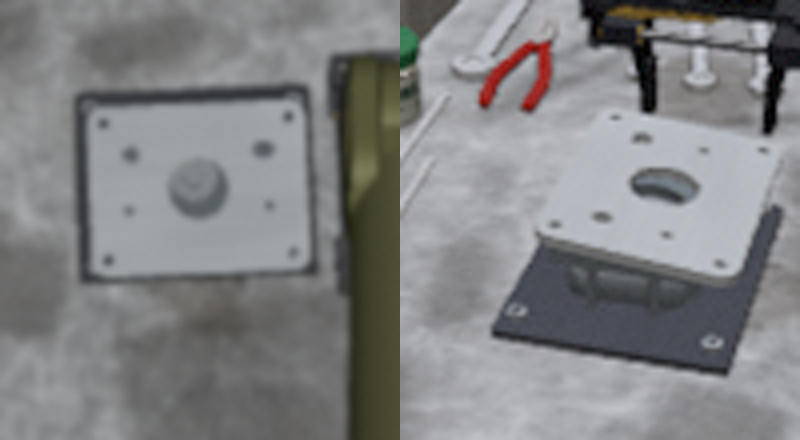

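Request:
drive_tool(
  offset=[
    [0.002,0.018,0],
    [0.002,0.035,0],
    [0.002,0.042,0],
    [0.002,0.044,0],
    [0.002,0.046,0],
    [0.002,0.0475,0],
    [0.002,0.049,0],
    [0.002,0.05,0],
    [0.002,0.0505,0],
    [0.002,0.0505,0],
  ],
  angular=[
    [0,0,0],
    [0,0,0],
    [0,0,0],
    [0,0,0],
    [0,0,0],
    [0,0,0],
    [0,0,0],
    [0,0,0],
    [0,0,0],
    [0,0,0],
  ],
)

```text
time_s: 8.9
tool_pos: [0.5746, -0.0428, 0.0543]
tool_rot: [-1.8, 89.8, 0.1]
force: [-0.6, -1.0, -0.5]
grip_width: 0.0871
```

```bash
python3 see.py 4
```

```text
t 9.0 TCP [ 0.5746 -0.0429  0.0543] in H [-0.0095 -0.0996] F [-0.7 -0.2 -0.5] rot [-2.7 89.8 -0.8]
far (array([-3.56219563e-02,  1.95775941e+02]), np.float64(0.09726922511743583), 33)
pf (array([-4.10919556e-02,  2.00899679e+02]), np.float64(0.06245312952246564), 31)
pr (array([ -0.52272727, 378.55063796]), np.float64(0.24979928553877198), 3)
pl (array([2.28946188e-02, 2.14740905e+02]), np.float64(0.061702003261540295), 14)
width 0.19987243283135436 plate yaw-HY 0.0002858011332679544 plate centre in H [-0.01129264 -0.00830441]
```

View pics/c4.png

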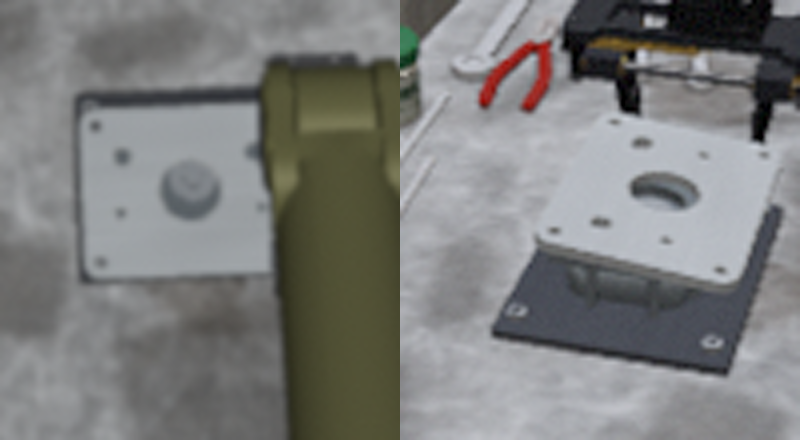

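Request:
drive_tool(
  offset=[
    [0,-0.015,0],
    [0,-0.035,0],
    [0,-0.055,0],
    [-0.02,-0.06,0],
    [-0.06,-0.06,0],
    [-0.095,-0.06,0],
  ],
  angular=[
    [0,0,0],
    [0,0,0],
    [0,0,0],
    [0,0,0],
    [0,0,0],
    [0,0,0],
  ],
)

```text
time_s: 9.75
tool_pos: [0.5763, -0.1048, 0.1505]
tool_rot: [-5.1, 89.8, -3.4]
force: [-0.0, -0.8, 0.5]
grip_width: 0.0869
```

```bash
python3 see.py 5
python3 - <<'E'
from meas import *
# hole blobs
d=load('top5');a=d['pixels'][:,:,::-1][180:245,212:288]
cv2.imwrite('pics/z5.png',cv2.resize(a,(760,600),interpolation=cv2.INTER_CUBIC))
from go import *
t=H(-.135,0);plan(t[0],t[1],.15,HY)
g=cv2.cvtColor(d['pixels'],cv2.COLOR_RGB2GRAY).astype(float)
lft=line(range(198,234),[cross(g[r,:],103,214,1) for r in range(198,234)])
R=range(200,230);rgt=line(R,[cross(g[r,:],100,282,-1) for r in R]);print(lft,rgt)
for l in(lft,rgt):
  print([ (np.array([[np.cos(HY),np.sin(HY)],[-np.sin(HY),np.cos(HY)]])@(ray(d,[[np.polyval(l[0],r),r]],.012)[0][:2]-HC)).round(4) for r in(200,215,230)])
E
```

```text
t 9.85 TCP [ 0.5792 -0.105   0.1541] in H [-0.0069 -0.1618] F [-0.4 -0.5  1.3] rot [-10.6  89.3  -8.8]
far (array([-3.61301633e-02,  1.95909761e+02]), np.float64(0.09525154972183408), 35)
pf (array([-3.99313297e-02,  2.00611125e+02]), np.float64(0.05405831115524592), 31)
pr (array([3.43087630e-02, 2.67252597e+02]), np.float64(0.040579867149870975), 16)
pl (array([1.76355921e-02, 2.15788334e+02]), np.float64(0.0501818411053322), 14)
width 0.1806247862246088 plate yaw-HY -0.0008861146915345175 plate centre in H [-0.01128696  0.00127376]
t 9.85 pos [ 0.5792 -0.105   0.1541] F [-0.4 -0.5  1.3] w 0.0868 q7 [ 18.  14. -12.  98.   3.  68.   7.]
off [ 0.0023  0.1616 -0.1284] ang [ 1.5691  0.0104 -0.0071]
axes cols x,y,z:
 [[ 0.011 -0.031  0.999]
 [-0.002  1.     0.031]
 [-1.    -0.002  0.011]]
(array([2.09194527e-02, 2.14346113e+02]), np.float64(0.13543011445049105), 19) (array([5.03297689e-02, 2.67440082e+02]), np.float64(0.09414761971679907), 25)
[array([0.0411, 0.1008]), array([-0.011 ,  0.1012]), array([-0.0627,  0.1016])]
[array([ 0.0327, -0.103 ]), array([-0.0194, -0.1032]), array([-0.071 , -0.1033])]
```

View pics/z5.png

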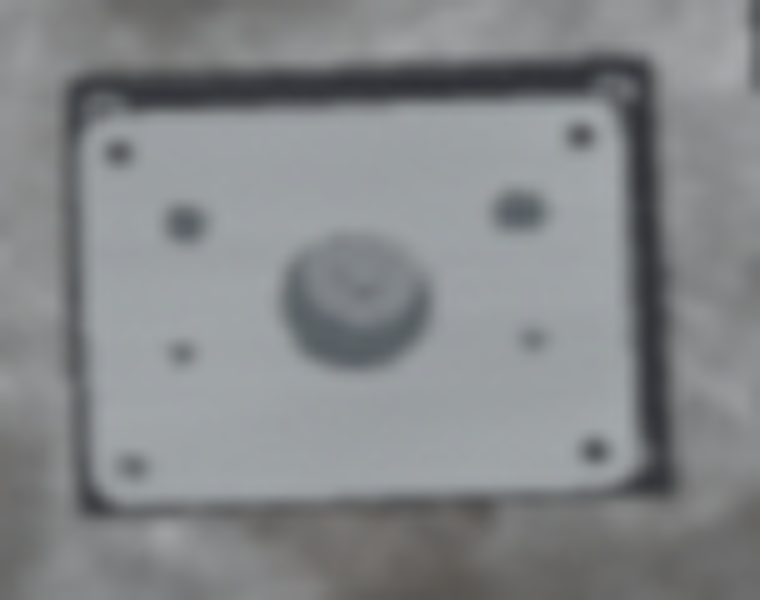

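Request:
drive_tool(
  offset=[
    [0,0.015,-0.01],
    [0,0.03,-0.025],
    [0,0.05,-0.04],
    [0,0.07,-0.055],
    [0,0.09,-0.07],
    [0,0.11,-0.085],
    [0,0.13,-0.1],
    [0,0.15,-0.11],
    [0,0.161,-0.118],
    [0,0.161,-0.118],
  ],
  angular=[
    [0.16,0,0],
    [0.32,0,0],
    [0.48,0,0],
    [0.64,0,0],
    [0.8,0,0],
    [0.96,0,0],
    [1.12,0,0],
    [1.28,0,0],
    [1.44,0,0],
    [1.569,0.01,-0.007],
  ],
)

```text
time_s: 11.1
tool_pos: [0.4554, 0.0523, 0.1519]
tool_rot: [-78.0, 90.0, -166.3]
force: [0.2, -1.5, 0.1]
grip_width: 0.0867
```

Run:
```python
from go import *
t=H(-.125,0);plan(t[0],t[1],.055,HY)
t=H(-.095,0);plan(t[0],t[1],.055,HY)
```

```text
t 11.1 pos [0.4554 0.0523 0.1519] F [ 0.2 -1.5  0.1] w 0.0867 q7 [  6.  -1. -16. 115.  -0.  67. -98.]
off [ 0.0969  0.0006 -0.0006] ang [-0.0035  0.0002  0.0007]
axes cols x,y,z:
 [[-0.001  1.     0.03 ]
 [-0.     0.03  -1.   ]
 [-1.    -0.001  0.   ]]
t 11.1 pos [0.4554 0.0523 0.1519] F [ 0.2 -1.5  0.1] w 0.0867 q7 [  6.  -1. -16. 115.  -0.  67. -98.]
off [ 0.0969  0.0306 -0.0007] ang [-0.0035  0.0002  0.0007]
axes cols x,y,z:
 [[-0.001  1.     0.03 ]
 [-0.     0.03  -1.   ]
 [-1.    -0.001  0.   ]]
```

Request:
drive_tool(
  offset=[
    [0.03,0,0],
    [0.07,0,0],
    [0.097,0,0],
    [0.097,0.01,0],
    [0.097,0.022,0],
    [0.097,0.0305,0],
    [0.097,0.0305,0],
  ],
  angular=[
    [0,0,0],
    [0,0,0],
    [0,0,0],
    [0,0,0],
    [0,0,0],
    [0,0,0],
    [0,0,0],
  ],
)

```text
time_s: 11.98
tool_pos: [0.4874, 0.0532, 0.0558]
tool_rot: [98.2, 89.9, 9.9]
force: [0.3, -0.1, 0.7]
grip_width: 0.0873
```

Run:
```python
from go import *
t=H(-.0795,0);plan(t[0],t[1],.055,HY)
```

```text
t 11.975 pos [0.4874 0.0532 0.0558] F [ 0.3 -0.1  0.7] w 0.0873 q7 [   5.    9.  -15.  116.    3.   55. -100.]
off [ 0.0008  0.014  -0.0007] ang [-0.0038 -0.0002 -0.0013]
axes cols x,y,z:
 [[ 0.001  1.     0.029]
 [ 0.     0.029 -1.   ]
 [-1.     0.001 -0.   ]]
```

Request:
drive_tool(
  offset=[
    [0,0.003,0],
    [0,0.005,0],
    [0,0.0065,0],
    [0,0.008,0],
    [0,0.0095,0],
    [0,0.011,0],
    [0,0.012,0],
    [0,0.013,0],
    [0,0.014,0],
    [0,0.014,0],
  ],
  angular=[
    [-0.003,0,0],
    [-0.003,0,0],
    [-0.003,0,0],
    [-0.003,0,0],
    [-0.003,0,0],
    [-0.003,0,0],
    [-0.003,0,0],
    [-0.003,0,0],
    [-0.003,0,0],
    [-0.003,0,0],
  ],
)

```text
time_s: 13.22
tool_pos: [0.5016, 0.0537, 0.0559]
tool_rot: [97.0, 89.9, 8.8]
force: [0.9, 0.3, 0.3]
grip_width: 0.087
```

```bash
python3 see.py 6
```

```text
t 13.325 TCP [0.5014 0.0537 0.0559] in H [-0.0794 -0.0007] F [-0.1 -0.1 -0.9] rot [97.8 89.9  9.7]
far (array([-2.70313363e-01,  2.75495547e+02]), np.float64(0.27647852809887485), 13)
pf (array([   1.387111  , -143.46196941]), np.float64(4.052009955163476), 14)
pr (array([3.97512565e-02, 2.66723230e+02]), np.float64(0.06892484219629832), 16)
pl (array([  0.27487411, 164.45815764]), np.float64(0.8258276861112233), 10)
width 0.42468461536952373 plate yaw-HY -0.988373913016297 plate centre in H [0.03258361 0.08551949]
```

View pics/c6.png

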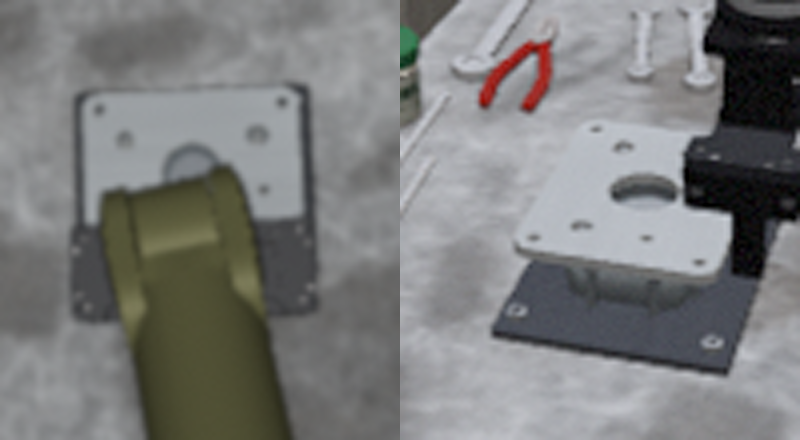

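Run:
```python
from go import *
d=load('top6');a=d['pixels'][:,:,::-1][182:222,215:283]
b=load('side6')['pixels'][:,:,::-1][185:245,225:290]
cv2.imwrite('pics/z6.png',np.vstack([cv2.resize(a,(510,300),interpolation=cv2.INTER_CUBIC),cv2.resize(b,(510,300),interpolation=cv2.INTER_CUBIC)]))
g=cv2.cvtColor(d['pixels'],cv2.COLOR_RGB2GRAY)
for c in(235,245,255,265):print(c,g[180:205,c])
# expected seated positions
for f in('top','side'):
  e=load(f+'6')
  for x,y in((70,90),(70,-90),(30,55),(30,-55),(-70,90)):
    print(f,x,y,[proj(e,np.r_[H(x/1e3,y/1e3),z]).round(1)[0] for z in(.072,.082)])
```

```text
235 [114 122 128 130 134 137 134 125 143 156 159 159 159 158 158 159 158 158
 160 162 161 159 158 158 159]
245 [123 128 134 139 144 146 139 137 149 158 158 158 159 158 158 157 158 159
 160 161 154 129 104 104 117]
255 [139 147 152 153 152 143 128 142 157 158 158 158 158 157 158 158 159 159
 159 159 159 160 159 156 146]
265 [135 139 143 143 143 138 132 148 160 162 163 162 160 160 161 156 136 115
 113 119 131 148 158 158 159]
top 70 90 [array([219.8, 189. ]), array([219.5, 188.5])]
top 70 -90 [array([273.8, 186.8]), array([273.9, 186.3])]
top 30 55 [array([230.7, 200.4]), array([230.5, 200. ])]
top 30 -55 [array([263.8, 199.1]), array([263.8, 198.7])]
top -70 90 [array([221., 231.]), array([220.7, 230.8])]
side 70 90 [array([228.3, 221.1]), array([228.2, 218. ])]
side 70 -90 [array([247. , 189.3]), array([247. , 186.4])]
side 30 55 [array([246.5, 216.4]), array([246.4, 213.2])]
side 30 -55 [array([256.9, 196.7]), array([256.9, 193.7])]
side -70 90 [array([280.2, 229. ]), array([280.3, 225.8])]
```

View pics/z6.png

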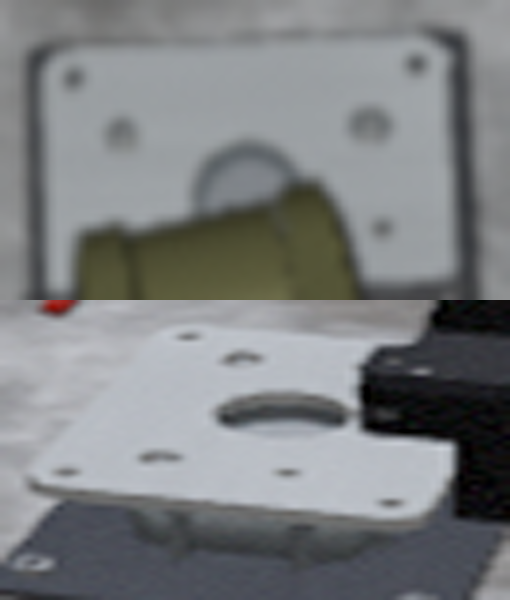

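Request:
drive_tool(
  offset=[
    [0,-0.015,0],
    [0,-0.035,0],
    [-0.03,-0.042,0],
    [-0.08,-0.042,0],
    [-0.095,-0.042,0],
    [-0.095,-0.042,0],
  ],
  angular=[
    [0,0,0],
    [0,0,0],
    [0,0,0],
    [0,0,0],
    [0,0,0],
    [0,0,0],
  ],
  fingers=-0.38,
)

```text
time_s: 14.08
tool_pos: [0.4594, 0.0523, 0.1515]
tool_rot: [89.1, 89.8, 1.0]
force: [-0.4, -0.4, 0.1]
grip_width: 0.0601
```

```bash
python3 see.py 7 .072
python3 - <<'E'
from go import *
t=H(0,0);plan(t[0],t[1],.1,HY)
d=load('top7');a=d['pixels'][:,:,::-1][182:237,215:283]
b=load('side7')['pixels'][:,:,::-1][185:245,225:290]
cv2.imwrite('pics/z7.png',np.hstack([cv2.resize(a,(400,330),interpolation=cv2.INTER_CUBIC),cv2.resize(b,(390,330),interpolation=cv2.INTER_CUBIC)]))
E
```

```text
t 14.175 TCP [0.4581 0.0521 0.1494] in H [-0.1228 -0.0009] F [-0.6 -0.7 -0. ] rot [ -86.2   89.9 -174.4]
t 14.175 pos [0.4581 0.0521 0.1494] F [-0.6 -0.7 -0. ] w 0.0601 q7 [  6.  -1. -16. 114.  -0.  66. -98.]
off [ 0.0493  0.1229 -0.0009] ang [-0.0007  0.0001  0.001 ]
axes cols x,y,z:
 [[-0.001  0.999  0.032]
 [-0.     0.032 -0.999]
 [-1.    -0.001  0.   ]]Traceback (most recent call last):
  File "see.py", line 12, in <module>
    far=line(C,[cross(g[:,c],92,181,1) for c in C])
  File "meas.py", line 15, in line
    p=np.polyfit(idx,vals,1);r=vals-np.polyval(p,idx);k=abs(r)<max(.25,1.5*r.std());idx,vals=idx[k],vals[k]
    raise TypeError("expected non-empty vector for x")
TypeError: expected non-empty vector for x
```

View pics/z7.png

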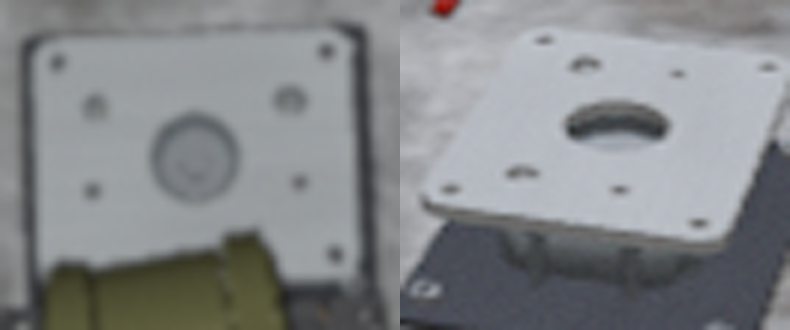

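```bash
cat > tri.py <<'E'
import sys
from go import *
f=sys.argv[1]
import itertools
def blobs(d,r0,r1,c0,c1,s=4,k=21,C=6):
    g=cv2.cvtColor(d['pixels'],cv2.COLOR_RGB2GRAY)[r0:r1,c0:c1].astype(np.float32)
    G=cv2.resize(g,None,fx=s,fy=s,interpolation=cv2.INTER_CUBIC)
    bh=cv2.morphologyEx(G,cv2.MORPH_BLACKHAT,cv2.getStructuringElement(cv2.MORPH_ELLIPSE,(25,25)))
    m=(bh>12).astype(np.uint8);n,l,st,ce=cv2.connectedComponentsWithStats(m)
    out=[]
    for i in range(1,n):
        if 20<st[i,4]<500:
            ys,xs=np.where(l==i);w=bh[ys,xs]
            out.append(((xs*w).sum()/w.sum()/s+c0+.5/s-.5,(ys*w).sum()/w.sum()/s+r0+.5/s-.5))
    return np.array(out)
t=load('top'+f);s=load('side'+f)
bt=blobs(t,180,240,213,285);bs=blobs(s,180,240,222,292)
def rayod(d,p):
    a=ray(d,[p],0.)[0];b=ray(d,[p],.1)[0];return a,(b-a)/.1
c_,s_=np.cos(HY),np.sin(HY);M=np.array([[c_,s_],[-s_,c_]])
for p in bt:
    q=ray(t,[p],.072)[0]
    best=None
    for u in bs:
        a1,d1=rayod(t,p);a2,d2=rayod(s,u)
        A=np.vstack([np.c_[np.eye(2),-np.eye(2)]]) # a1+z d1 ~ a2+z d2 lsq with shared z
        dz=d1[:2]-d2[:2];z=-(dz@(a1-a2)[:2])/(dz@dz);e=np.linalg.norm((a1-a2)[:2]+z*dz)
        if best is None or e+5*max(0,abs(z-.075)-.02)<best[0]:best=(e+5*max(0,abs(z-.075)-.02),z,u,a1+z*d1)
    print('top',p.round(2),'H@.072',(1e3*(M@(q[:2]-HC))).round(1),'| err mm',round(best[0]*1e3,1),'z',round(best[1]*1e3,1),'side',best[2].round(1))
E
python3 tri.py 7; echo; python3 tri.py 5
```

```text
top [223.33 180.  ] H@.072 [99.8 77.4] | err mm 19.6 z 77.1 side [226.8 215.6]
top [234.72 179.84] H@.072 [98.8 39.3] | err mm 4.2 z 93.2 side [223.8 203.3]
top [253.46 186.2 ] H@.072 [ 74.7 -22.4] | err mm 23.4 z 53.1 side [233.3 205.5]
top [266.09 185.62] H@.072 [ 74.9 -64.5] | err mm 10.0 z 87.0 side [240.4 188.8]
top [233.84 186.86] H@.072 [75.1 43.1] | err mm 0.6 z 79.3 side [232.1 209.5]
top [270.02 190.16] H@.072 [ 59.1 -77. ] | err mm 2.2 z 71.9 side [248.6 191.9]
top [224.36 192.03] H@.072 [59.  75.2] | err mm 2.6 z 71.4 side [233.  218.9]
top [263.9  198.04] H@.072 [ 33.4 -55.5] | err mm 1.5 z 72.7 side [255.3 196.2]
top [230.66 199.32] H@.072 [33.7 55. ] | err mm 1.1 z 72.8 side [244.8 215.9]
top [265.51 211.96] H@.072 [-13.2 -58.9] | err mm 2.1 z 71.7 side [270.8 198. ]
top [230.27 213.4 ] H@.072 [-13.2  57.8] | err mm 1.6 z 72.2 side [261.2 219.1]
top [256.24 222.  ] H@.072 [-45.1 -26.9] | err mm 28.2 z 93.3 side [270.8 198. ]
top [271.48 223.94] H@.072 [-53.5 -76.8] | err mm 1.5 z 72.0 side [285.9 196.7]
top [253.04 231.39] H@.072 [-75.6 -15.2] | err mm 1.1 z 64.1 side 
[... 595 characters left out ...]
 [-8.2 -1.1] | err mm 70.7 z 104.3 side [275.4 198.3]
top [264.83 216.32] H@.072 [-27.5 -56. ] | err mm 2.5 z 74.4 side [275.4 198.3]
top [229.73 217.81] H@.072 [-27.7  60. ] | err mm 2.5 z 74.0 side [266.  219.7]
top [270.99 228.34] H@.072 [-67.9 -74.5] | err mm 2.0 z 70.2 side [290.4 198.3]
top [224.84 230.11] H@.072 [-67.6  77.3] | err mm 0.9 z 69.2 side [279.8 227.1]
top [259.65 234.45] H@.072 [-86.5 -36.5] | err mm 15.4 z 93.6 side [290.4 198.3]
top [264.34 233.73] H@.072 [-84.7 -52. ] | err mm 15.7 z 84.6 side [290.4 198.3]
top [250.25 234.59] H@.072 [-85.7  -5.6] | err mm 90.3 z 110.9 side [290.4 198.3]
top [277.15 238.99] H@.072 [-103.6  -93.2] | err mm 40.0 z 62.2 side [290.4 198.3]
```

Request:
drive_tool(
  offset=[
    [0,0.03,0],
    [0,0.07,0],
    [0,0.11,0],
    [0,0.124,0],
    [0.02,0.124,0],
    [0.045,0.124,0],
    [0.055,0.124,0],
    [0.06,0.124,0],
    [0.06,0.124,0],
  ],
  angular=[
    [0,0,0],
    [0,0,0],
    [0,0,0],
    [0,0,0],
    [0,0,0],
    [0,0,0],
    [0,0,0],
    [0,0,0],
    [0,0,0],
  ],
)

```text
time_s: 15.3
tool_pos: [0.5819, 0.0562, 0.0895]
tool_rot: [-86.6, 89.9, -174.7]
force: [0.8, 0.5, 0.2]
grip_width: 0.06
```

Run:
```python
from go import *
t=H(.002,0);plan(t[0],t[1],.08,HY)
```

```text
t 15.3 pos [0.5819 0.0562 0.0895] F [0.8 0.5 0.2] w 0.06 q7 [   5.   18.  -15.  102.    5.   62. -100.]
off [ 0.0095  0.001  -0.0009] ang [-0.0007  0.0001  0.001 ]
axes cols x,y,z:
 [[-0.001  0.999  0.032]
 [-0.     0.032 -0.999]
 [-1.    -0.001  0.   ]]
```

Request:
drive_tool(
  offset=[
    [0.004,0,0],
    [0.006,0,0],
    [0.0075,0,0],
    [0.009,0,0],
    [0.0105,0,0],
    [0.0115,0,0],
    [0.0115,0,0],
  ],
  angular=[
    [0,0,0],
    [0,0,0],
    [0,0,0],
    [0,0,0],
    [0,0,0],
    [0,0,0],
    [0,0,0],
  ],
)

```text
time_s: 16.18
tool_pos: [0.5821, 0.0562, 0.0804]
tool_rot: [-43.9, 90.0, -132.0]
force: [-5.8, -1.1, 12.8]
grip_width: 0.0598
```

```bash
python3 - <<'E'
from go import *
for i in range(3):
    shot('side','side8');shot('top','top8');o=telemetry.get_obs();print(o['time_s'],o['tool_pos'].round(4),o['force'].round(1))
a=cv2.imread('pics/top8.png')[165:275,200:300]
b=cv2.imread('pics/side8.png')[160:270,200:300]
cv2.imwrite('pics/c8.png',np.hstack([cv2.resize(x,(400,440),interpolation=cv2.INTER_CUBIC) for x in(a,b)]))
E
python3 tri.py 8
```

```text
16.275 [0.5821 0.0562 0.0804] [-5.3 -0.9 13. ]
16.375 [0.5821 0.0562 0.0804] [-5.5 -1.4 13.4]
16.475 [0.5821 0.0562 0.0805] [-5.4 -1.  13.5]
top [225.16 179.94] H@.072 [99.7 71.3] | err mm 11.1 z 96.1 side [223.5 208.2]
top [231.02 186.54] H@.072 [76.6 52.4] | err mm 0.3 z 74.9 side [230.4 212.5]
top [252.23 184.23] H@.072 [ 81.5 -18.5] | err mm 6.5 z 54.8 side [233.6 205.4]
top [265.85 185.62] H@.072 [ 74.9 -63.8] | err mm 25.5 z 72.3 side [251.6 193.5]
top [277.13 207.9 ] H@.072 [ -1.2 -97.8] | err mm 30.3 z 62.0 side [260.2 193.5]
top [228.84 215.72] H@.072 [-20.7  62.7] | err mm 8.3 z 75.9 side [261.1 219.2]
top [271.53 223.97] H@.072 [-53.7 -77. ] | err mm 1.7 z 71.9 side [285.9 196.7]
top [225.18 225.83] H@.072 [-53.6  75.8] | err mm 2.0 z 71.6 side [274.3 225.2]
top [212.94 238.73] H@.072 [-94.2 117.2] | err mm 44.5 z 75.5 side [269.7 234.3]
top [277.25 238.98] H@.072 [-103.6  -93.5] | err mm 53.6 z 66.8 side [285.9 196.7]
```

View pics/c8.png

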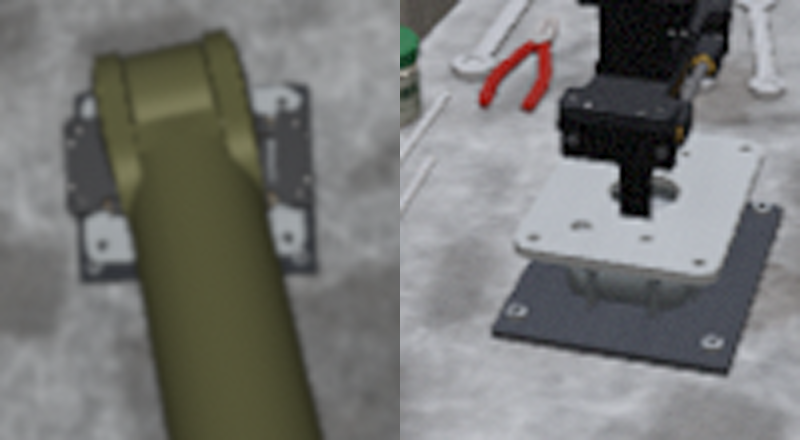

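The picture shows the fingers standing on the plate on both sides of the bore. The plate is still flat, the side-view holes are unmoved at (285.9,196.7) and (261.1,219.2), and the push is steady at about 13 N.

```bash
python3 -c "
from cell import sign_off
print(sign_off())"
```

```text
the job is handed in; nothing more can be done
None
```

The plate is seated on both dowels and held down, and I handed the job in at about 16.5 s with the fingers still pressing.

- **Pushes:** I squared the plate and pushed it +x with both open fingers on its -x edge. I then shifted it about 7 mm in +y from its -y edge, and pushed it +x again until it dropped over the dowels.
- **Seating check:** Seven holes matched in both cameras put the plate's top face at 71.4–72.8 mm, where 72 mm means seated. The dowels were visible in both holes.
- **Press:** With the fingers about 60 mm apart across the bore, the vertical push held steady at about 13 N. There was also a side force of about 5 N towards -x. Two corner holes still matched at 71.6–71.9 mm while pressing. The arm hid most of the others.

**Disagreements and gaps:**
- My image estimate placed the seated plate 2–3 mm further in x than my housing estimate, which is more than the 1 mm dowel clearance allows. I took this as an error in the housing estimate, since the heights and visible dowels showed it seated.
- After the y push, the camera put the plate 1.3 mm past the housing centre in y, while the finger position put it at 0. I went on without correcting it.
- My edge-fitting check failed once the plate was seated, because the dark strip it relied on was almost covered. I used the hole matching instead.
- One sideways turn ran the last joint to its -154° limit before I turned it back.
- I did not measure the bystanders at the end, but all moves were planned clear of them.

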